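# Fold back the job tag of the finished bangle

### The job

The bangle is finished, so sign off its job tray: with a fingertip, gently push the tag that sticks out of that tray's front up and right over its hinge, until it lies flat on the tray's ledge with its ring face up. Do not grip the tag or slap it over, do not lift or shove the tray, and leave the other trays and tags, the jewellery and the things standing around as they are.

Things in the scene. Friction and masses are not known exactly. Their poses are not given: they have to be found in the camera images.
- tray_bangle: loose dark wooden job tray holding the bangle; 3 like trays differ only in content. 200 (x) x 110 (y) x 45 mm high, 0.75 kg, rubber feet. Origin: centre of underside, z up, +x from its front end (nearer the robot, with the tag) to the rear. Front 70 mm: solid ledge, top 45 mm above the bench; rear: open compartment, 6 mm walls, floor 9 mm above the bench
- hinge_bangle (a point): middle of the hinge pin of the tag on the bangle's tray, fixed in the tray at its x = -94 mm, 52 mm above the bench. Axes as the tray's. The pin lies along y between two brass ears 72 mm apart over their outsides, rising to 58 mm above the bench
- tag_bangle (a joint): angle of that tray's tag: 0 = level, sticking out ahead of the pin (tray -x) over bare bench, 46 mm free below, plain face up; 1.57 = upright; 3.14 = folded back level over the ledge (tray +x), ring face up; stops at both ends. Stiff hinge: the tag stays where it is left; about 1 N at its free edge moves it. Starts at 0 to 0.3.
- edge_bangle (a point): middle of that tag's free edge, 62 mm from the pin, mid thickness; x from the edge to the pin, y along the edge, z out of the plain face. The tag: aluminium leaf 54 mm wide (y), 5 to 62 mm from the pin, 3 mm thick, centred on the pin, with a 2 mm steel plate on each face (7 mm in all); 54 g
- tray_signet: loose dark wooden job tray holding the signet; 3 like trays differ only in content. 200 (x) x 110 (y) x 45 mm high, 0.75 kg, rubber feet. Origin: centre of underside, z up, +x from its front end (nearer the robot, with the tag) to the rear. Front 70 mm: solid ledge, top 45 mm above the bench; rear: open compartment, 6 mm walls, floor 9 mm above the bench
- hinge_signet (a point): middle of the hinge pin of the tag on the signet's tray, fixed in the tray at its x = -94 mm, 52 mm above the bench. Axes as the tray's. The pin lies along y between two brass ears 72 mm apart over their outsides, rising to 58 mm above the bench
- tag_signet (a joint): angle of that tray's tag: 0 = level, sticking out ahead of the pin (tray -x) over bare bench, 46 mm free below, plain face up; 1.57 = upright; 3.14 = folded back level over the ledge (tray +x), ring face up; stops at both ends. Stiff hinge: the tag stays where it is left; about 1 N at its free edge moves it. Starts at 0 to 0.3, to be left so.
- edge_signet (a point): middle of that tag's free edge, 62 mm from the pin, mid thickness; x from the edge to the pin, y along the edge, z out of the plain face. The tag: aluminium leaf 54 mm wide (y), 5 to 62 mm from the pin, 3 mm thick, centred on the pin, with a 2 mm steel plate on each face (7 mm in all); 54 g
- tray_brooch: loose dark wooden job tray holding the brooch; 3 like trays differ only in content. 200 (x) x 110 (y) x 45 mm high, 0.75 kg, rubber feet. Origin: centre of underside, z up, +x from its front end (nearer the robot, with the tag) to the rear. Front 70 mm: solid ledge, top 45 mm above the bench; rear: open compartment, 6 mm walls, floor 9 mm above the bench
- hinge_brooch (a point): middle of the hinge pin of the tag on the brooch's tray, fixed in the tray at its x = -94 mm, 52 mm above the bench. Axes as the tray's. The pin lies along y between two brass ears 72 mm apart over their outsides, rising to 58 mm above the bench
- tag_brooch (a joint): angle of that tray's tag: 0 = level, sticking out ahead of the pin (tray -x) over bare bench, 46 mm free below, plain face up; 1.57 = upright; 3.14 = folded back level over the ledge (tray +x), ring face up; stops at both ends. Stiff hinge: the tag stays where it is left; about 1 N at its free edge moves it. Starts folded, to be left so.
- edge_brooch (a point): middle of that tag's free edge, 62 mm from the pin, mid thickness; x from the edge to the pin, y along the edge, z out of the plain face. The tag: aluminium leaf 54 mm wide (y), 5 to 62 mm from the pin, 3 mm thick, centred on the pin, with a 2 mm steel plate on each face (7 mm in all); 54 g
- plain_bangle: plain steel face plate of the bangle tray's tag, 50 x 48 x 2 mm, fixed on the leaf; origin at its middle, 33.5 mm from the pin; its z points out of the face. Up at the start
- ring_bangle: the other face plate of the same tag, same size, with a raised brass ring (33 mm across) standing about 2 mm proud; origin at its middle, 33.5 mm from the pin; its -z points out of the face. Down at the start, up when the tag is folded back
- bangle: loose brass bangle, a plain open hoop 68 mm across and 9 mm high with 4 mm wall, lying in its tray's compartment; origin at the middle of its underside, z up
- signet: loose small brass signet ring, about 25 mm across and 10 mm high at its head, lying in its tray's compartment; origin at the middle of its underside, z up
- brooch: loose steel brooch, a domed disc 38 mm across with an amber stone and a short lug, 11 mm high, lying in its tray's compartment; origin at the middle of its underside, z up
- polish: loose bystander: small jar of polish, 32 mm across, 42 mm high, standing between two of the trays; origin at its underside
- vial: loose bystander: small amber glass bottle with a black cap, 28 mm across, 60 mm high, standing between two of the trays; origin at its underside
- bench_block: loose bystander: steel bench block on a rubber pad, 70 x 70 x 26 mm, standing to the left of the trays; origin at its underside
- caliper: loose bystander: caliper 235 mm long, 15 mm high, lying to the right of the trays; origin at its underside

How it is judged:
At the end, for the whole second after the job is handed in: The bangle tray's tag rests folded back (above 3.02 rad), its tray on the bench; signet tag still out (below 0.55), brooch tag still folded (above 3.02); no tray moved over 15 mm, jewellery under 40 mm, bystanders under 20 mm (value of joint each of tag_bangle, tag_brooch above 3.02 rad and velocity of joint tag_bangle below 0.1 rad/s and value of joint tag_signet below 0.55 rad and distance of each of hinge_bangle, tray_signet, tray_brooch from where it was at the start of the episode below 0.015 m and height (world z) of each of tray_bangle, tray_signet, tray_brooch below 0.008 m and distance of each of bangle, signet, brooch from where it was at the start of the episode below 0.04 m and distance of each of polish, vial, bench_block, caliper from where it was at the start of the episode below 0.02 m and linear speed of tray_bangle below 0.02 m/s); the robot touches nothing.
It fails at once if the tag of the bangle's tray is pinched between the fingers (both faces squeezed) (contact force between the fingers and plain_bangle above 1.5 N and contact force between the fingers and ring_bangle above 1.5 N).
It fails at once if the tag is slapped over (faster than 10 rad/s) or forced (more than 30 N) (velocity of joint tag_bangle above 10 rad/s or contact force between anything else and tag_bangle above 30 N).
It fails at once if a tray is lifted, tipped, or shoved more than 15 mm ((height (world z) of any of tray_bangle, tray_signet, tray_brooch above 0.012 m or angle between any of tray_bangle, tray_signet, tray_brooch's own z axis and vertical above 0.15 rad) or distance of any of hinge_bangle, tray_signet, tray_brooch from where it was at the start of the episode above 0.015 m).
It fails at once if another tray's tag or a piece of jewellery is moved or lifted (tag edge 15 mm, jewellery 40 mm) (distance of any of edge_signet, edge_brooch from where it was at the start of the episode above 0.015 m or (height (world z) of any of bangle, signet, brooch above 0.03 m or distance of any of bangle, signet, brooch from where it was at the start of the episode above 0.04 m)).
It fails at once if a bystander is moved more than 20 mm or lifted (distance of any of polish, vial, bench_block, caliper from where it was at the start of the episode above 0.02 m).
It also fails if it takes over 42 s, if anything falls off the work surface, if the arm or the gripper's body presses on something with over 40 N, if the wrist force passes 120 N, or if a joint passes its speed limit or range.

### The arm

A 6-joint arm with a two-finger parallel gripper is mounted at the origin on the work surface. World frame = base frame: x ahead of the robot, y to its left, z up, the work surface at z = 0. Lengths are in m, angles in rad, forces in N, time in s.
With the tool pointing down it reaches from about 0.3 to 0.775 m from the base axis. Payload 14.6 kg.
Tool frame: the origin (TCP) lies at the centre of the arm's flange, where the gripper is bolted on; the fingertips stand 199 mm ahead of it and the grasp point (between the pads) lies 180 mm ahead of it; z points along the fingers, y is the line along which they close (so a half turn about z gives the same grasp; the last joint's range is limited). The gripper opens to 94 mm and grips with 3 to 60 N. Pads are 16 mm wide; open, the fingers measure 119 mm over their backs; the gripper's body (75 mm by 177 mm) begins 78 mm behind the grasp point.
Start: joints at [-1.338, 0.3, 1.521, -0, 1.321, -0.067], TCP at [0.162, -0.525, 0.405] pointing down, gripper open.
Joint ranges: [-3.03, 3.03], [-0.79, 2.21], [0.23, 2.52], [-1.04, 4.18], [0, 3.07], [-2.55, 2.55]. Speed limits (rad/s): [2.22, 2.22, 2.57, 3.14, 3.14, 3.14].

### API

Orientations are given as [roll, pitch, yaw] about the fixed x, y, z axes, in that order (R = Rz(yaw) Ry(pitch) Rx(roll)).
In Python, from station import ctrl gives the robot as it stands. The module is installed in compiled form; this text tells all that it offers.
- The arm moves only by the tool servo_tool, never from a script. Its argument "motion" is a list of rows, each a list of 5 numbers: the closure, from 0 (fully open) to 1 (shut), then the shift along the world's x, y, z in cm, then the turn about the world's z in degrees. A call has 1 to 20 rows; each row is the pose to reach, as a shift and turn from the pose commanded when the call began; what a row does not reach only later rows make up. A row lasts 1/8 s, in which the tool goes at most 62.5 mm and 10.7 degrees, less where a joint would pass 70% of its speed; a pose out of reach is approached as far as the arm can. A call with a gripper value outside its range is refused whole. The fingers move at their own pace and stop on an object; "squeeze" is the grip in N (left out, the last holds). Time passes only in rows, so rows that repeat a pose let the fingers close. It gives the time, the measured TCP pose, the force, the opening and the grip force at its end, in the units of the state.
- ctrl.get_obs(): the state, without advancing time (a new reading comes with each control period).
- ctrl.camera(name): name is "scene" or "top" or "wrist"; returns a dict with "image" (384x512x3 uint8, red, green, blue), "fx", "fy", "cx", "cy" (pixels), "dist" ([k1, k2, p1, p2, k3] as OpenCV has them; the pictures are not rectified), "camera_from_world" (4x4, takes a point from world to camera coordinates); the wrist camera has in their place "hand_eye" (4x4, takes a point from camera to tool coordinates, whose origin is the TCP and whose axes are the flange's). Camera axes: x right, y up, looking along -z (the intrinsics and any distortion apply to the point x, -y, -z); pixel columns grow to the right and rows downward; lengths in m; the calibration is good to about 2 mm. A picture is of the moment at which its call begins: read the wrist's pose just before it. There is no depth.
- ctrl.hand_in(): hands the job in; it is judged then, once.
The state is a dict: "time_s": time; "qpos": joint angles; "joint_vel": joint speeds; "tau": joint torques, N m; "ee_pos": TCP position; "eef_rot": TCP orientation; "force": force on the tool from outside, world axes, zero at the start; "moment": the same for the moment, N m; "grip_width": finger opening in m; "grip_force": force on a finger pad.
Only numpy, scipy, OpenCV 4.12 (cv2) and the standard library are available. Lean on these libraries where they do the work, as an engineer would, in place of code of your own. Each camera call takes 0.05 s, during which the arm holds its last target. There are 200 camera calls.

## Working session

There is one attempt and no reset: what is moved stays moved. The work goes in short steps, Python scripts to look and compute and a tool call to move; the robot and the scene stay as the last step left them, time stands still between calls to the robot, and variables do not carry over. Pictures are saved under pics/ and viewed, at most 10 in all, crops included, and the job is handed in when it is done.

Besides the shell and the picture viewer there is one more tool, called after "Emit:" by a JSON object that holds its "op" and its "data". servo_tool: Moves the arm, as the interface text tells. Its arguments: {"type":"object","properties":{"motion":{"type":"array","items":{"type":"array","items":{"type":"number"}}},"squeeze":{"type":"number"}},"required":["motion"]}

```bash
mkdir -p pics; python3 - <<'E'
from station import ctrl
import cv2,numpy as np,pickle
o=ctrl.get_obs();print(o)
for n in("scene","top"):
    c=ctrl.camera(n);pickle.dump(c,open(n+".pkl","wb"))
    cv2.imwrite(f"pics/{n}0.png",cv2.resize(c["image"][:,:,::-1],None,fx=1.5,fy=1.5))
    print(n,c["fx"],c["fy"],c["cx"],c["cy"],c["dist"],np.round(c["camera_from_world"],3).tolist())
E
```

```text
{'time_s': 0.0, 'qpos': array([-1.33758358e+00,  3.00466284e-01,  1.52160619e+00,  3.41035601e-05,
        1.32068763e+00, -6.65966594e-02]), 'joint_vel': array([-5.41036038e-05, -4.96123536e-04,  5.39099567e-05, -3.09564864e-04,
        1.19907196e-03,  2.51508167e-04]), 'tau': array([ 2.47311807e-03, -5.31799042e+01, -3.52732766e+01,  7.09143095e-02,
        2.44248554e-02, -2.98726172e-05]), 'ee_pos': array([ 0.16242835, -0.5254285 ,  0.40407821]), 'eef_rot': array([-3.14042998e+00, -1.10650491e-04,  2.99800880e-01]), 'force': array([ 0.63440153, -0.09492033, -0.07102206]), 'moment': array([ 0.02375742, -0.01452431,  0.02032103]), 'grip_force': 0.0, 'grip_width': 0.0940627154992847}
scene 385.04566027625367 385.04566027625367 260.19956950448085 187.7068270693028 [-0.11490818  0.          0.          0.          0.        ] [[-0.625, 0.78, -0.017, 0.401], [-0.584, -0.454, 0.673, 0.305], [0.517, 0.431, 0.739, -1.428], [0.0, 0.0, 0.0, 1.0]]
top 406.6822133328037 406.6822133328037 262.4277167808718 193.6644456269125 [0.00830812 0.         0.         0.         0.        ] [[0.007, -1.0, 0.008, -0.014], [0.981, 0.009, 0.193, -0.613], [-0.193, 0.007, 0.981, -1.098], [0.0, 0.0, 0.0, 1.0]]
```

View pics/top0.png

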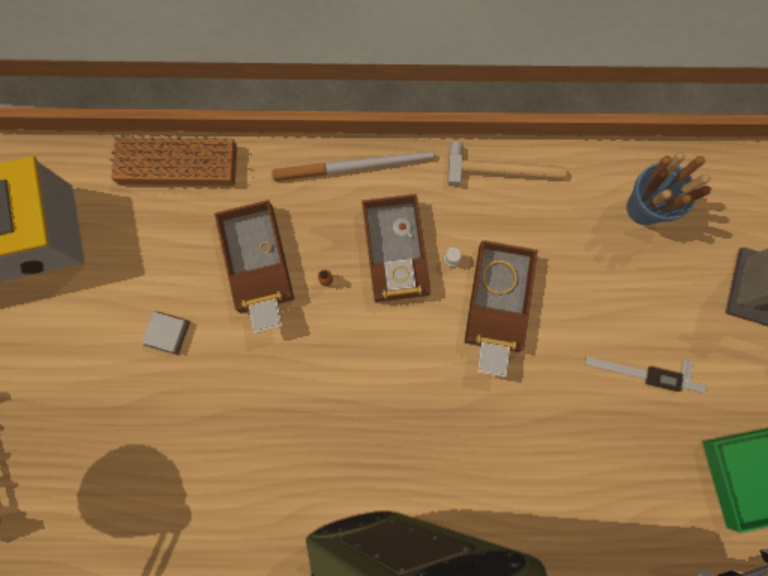

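View pics/scene0.png

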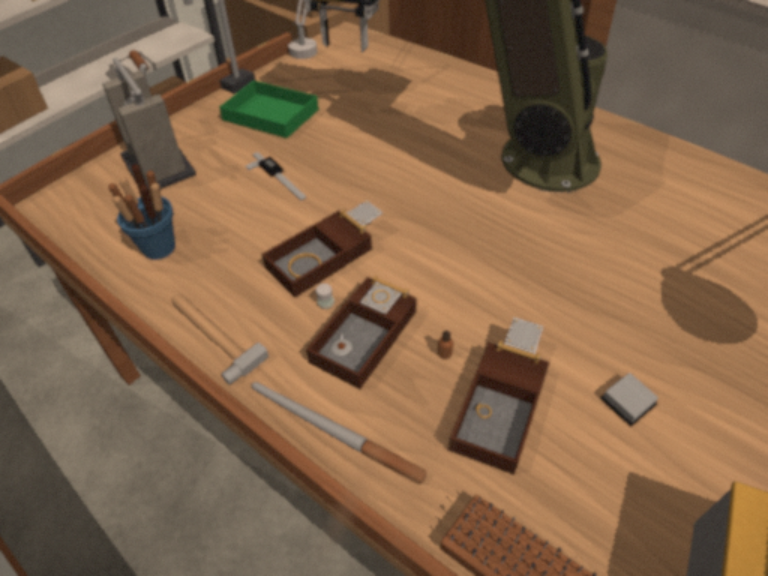

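The top view shows the bangle tray on the right: hinge at about (497,343), tag at (494,360). The signet tray is left with its tag out, and the brooch tray is in the middle with its tag folded. I'll enlarge the bangle's hinge.

```bash
cat >h.py <<'E'
import cv2,numpy as np,pickle
def ray(c,u,v):
    K=np.array([[c["fx"],0,c["cx"]],[0,c["fy"],c["cy"]],[0,0,1]])
    p=cv2.undistortPoints(np.array([[[u,v]]],float),K,np.array(c["dist"]))[0,0]
    T=c["camera_from_world"];R=T[:3,:3]
    return -R.T@T[:3,3],R.T@np.array([p[0],-p[1],-1])
def onz(c,u,v,z):
    o,d=ray(c,u,v);return o+d*(z-o[2])/d[2]
E
python3 - <<'E'
from h import *
c=pickle.load(open("top.pkl","rb"))
im=c["image"][150:260,300:370,::-1]
cv2.imwrite("pics/crop.png",cv2.resize(im,(70*5,110*5),interpolation=cv2.INTER_CUBIC))
c=pickle.load(open("scene.pkl","rb"))
im=c["image"][125:205,165:265,::-1]
cv2.imwrite("pics/crop2.png",cv2.resize(im,(700,560),interpolation=cv2.INTER_CUBIC))
E
```

```text
(no output)
```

View pics/crop.png

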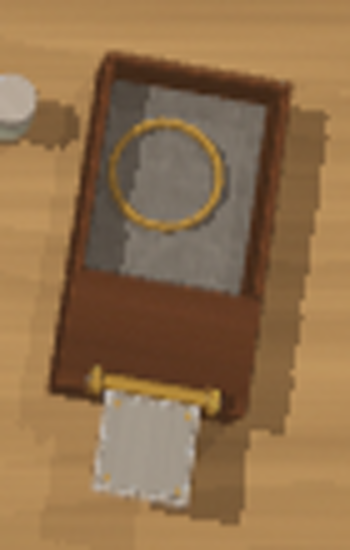

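View pics/crop2.png

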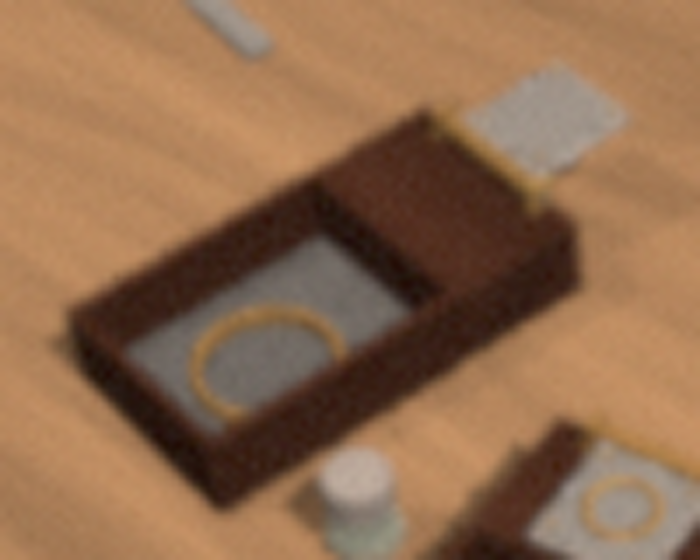

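Top crop: ears at (92,380) and (220,400), tag free-edge corners at (94,490) and (188,505). In the scene crop the free-edge corners are at (560,62) and (630,118), and the hinge ears at (437,118) and (542,200).

```bash
python3 - <<'E'
from h import *
t=pickle.load(open("top.pkl","rb"));s=pickle.load(open("scene.pkl","rb"))
T=lambda x,y:(300+x/5,150+y/5); S=lambda x,y:(165+x/7,125+y/7)
def tri(a,b):
    o1,d1=ray(t,*a);o2,d2=ray(s,*b)
    k=np.linalg.lstsq(np.c_[d1,-d2],o2-o1,rcond=None)[0]
    p,q=o1+k[0]*d1,o2+k[1]*d2;return ((p+q)/2).round(4),np.linalg.norm(p-q).round(4)
e1=onz(t,*T(93,380),.055);e2=onz(t,*T(219,400),.055);print("ears",e1,e2,np.linalg.norm(e1-e2),(e1+e2)/2)
for z in(.05,.06,.07):
    a=onz(t,*T(94,491),z);b=onz(t,*T(188,505),z);print(z,a,b,(a+b)/2)
print("tri L",tri(T(94,490),S(630,118)),"tri R",tri(T(188,505),S(560,62)))
print("ears tri",tri(T(93,380),S(542,200)),tri(T(219,400),S(437,115)))
c=[onz(t,*T(x,y),.045) for x,y in((105,52),(290,85),(245,416),(50,390))]
print(np.round(c,4)); d=(c[0]+c[1]-c[2]-c[3])[:2];print("yaw",np.arctan2(d[1],d[0]),np.arctan2(*(-(e2-e1)[:2])[::-1])-np.pi/2)
v=(e1+e2)[:2]/2
o,_=ray(t,0,0);print(o)
E
```

```text
ears [ 0.52290568 -0.16782874  0.055     ] [ 0.51222448 -0.23852937  0.055     ] 0.07150292340405101 [ 0.51756508 -0.20317905  0.055     ]
0.05 [ 0.46113437 -0.16790436  0.05      ] [ 0.45379519 -0.22035884  0.05      ] [ 0.45746478 -0.1941316   0.05      ]
0.06 [ 0.46051591 -0.16644935  0.06      ] [ 0.4532408 -0.2184459  0.06     ] [ 0.45687835 -0.19244762  0.06      ]
0.07 [ 0.45989744 -0.16499435  0.07      ] [ 0.4526864  -0.21653296  0.07      ] [ 0.45629192 -0.19076365  0.07      ]
tri L (array([ 0.4609, -0.1666,  0.0512]), np.float64(0.0026)) tri R (array([ 0.4521, -0.2175,  0.053 ]), np.float64(0.0054))
ears tri (array([ 0.5229, -0.1675,  0.0455]), np.float64(0.004)) (array([ 0.5121, -0.2385,  0.0503]), np.float64(0.0023))
[[ 0.7172 -0.18    0.045 ]
 [ 0.6983 -0.2879  0.045 ]
 [ 0.5043 -0.2551  0.045 ]
 [ 0.5182 -0.1447  0.045 ]]
yaw -0.1717879640987991 -0.14994257167220515
[ 0.39029199 -0.00124047  1.19545297]
```

The hinge is at about (0.5175, -0.203), tray yaw about -0.16, and the free edge at (0.457, -0.194). The ear span of 71.5 mm matches the given 72 mm. I'll close the gripper and go ahead of the tag, high up.

Emit:
{"op": "servo_tool", "data": {"motion": [[1, 3, 4, 0, -4], [1, 6, 8, 0, -8], [1, 9, 12, 0, -12], [1, 12, 16, 0, -16], [1, 15, 20, 0, -20], [1, 18, 24, 0, -24], [1, 21, 28, 0, -26.4], [1, 24, 31, 0, -26.4], [1, 25, 33, 0, -26.4], [1, 25, 33.6, 0, -26.4], [1, 25, 33.6, -3, -26.4], [1, 25, 33.6, -5, -26.4], [1, 25, 33.6, -5, -26.4], [1, 25, 33.6, -5, -26.4]], "squeeze": 5}}

```text
time_s: 1.85
ee_pos: [0.4123, -0.1899, 0.3555]
eef_rot: [3.141, -0.001, -0.162]
force: [0.3, -1.2, 0.5]
grip_width: 0.0005
grip_force: 0.0
```

```bash
python3 - <<'E'
from station import ctrl
import cv2,numpy as np,pickle
o=ctrl.get_obs()
c=ctrl.camera("wrist");c["obs"]=o;pickle.dump(c,open("w1.pkl","wb"))
cv2.imwrite("pics/w1.png",cv2.resize(c["image"][:,:,::-1],None,fx=1.5,fy=1.5))
print(o["time_s"],o["ee_pos"],o["eef_rot"],o["force"],o["grip_width"],c["fx"],c["hand_eye"].round(3).tolist())
E
```

```text
1.85 [ 0.41231583 -0.18991172  0.35548537] [ 3.14122584e+00 -8.89928061e-04 -1.61530157e-01] [ 0.29591536 -1.21427875  0.51081684] 0.00045281058912563483 274.1205624315365 [[0.001, 0.964, 0.266, 0.078], [1.0, -0.001, -0.001, -0.0], [-0.001, 0.266, -0.964, 0.02], [0.0, 0.0, 0.0, 1.0]]
```

View pics/w1.png

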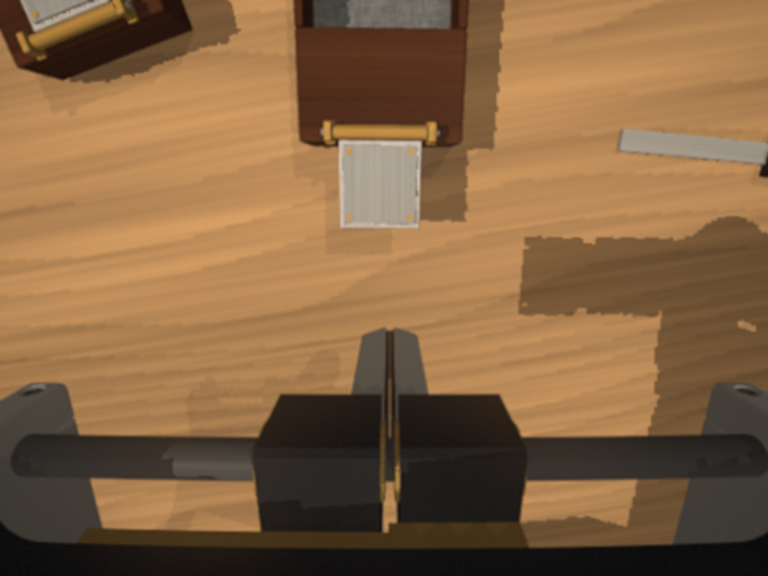

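The wrist view shows the tag square in yaw: hinge rod at row 132 (ears at columns 327 and 434), free edge at row 227, columns 340–420.

```bash
python3 - <<'E'
from h import *
from scipy.spatial.transform import Rotation as R
c=pickle.load(open("w1.pkl","rb"));o=c["obs"]
W=np.eye(4);W[:3,:3]=R.from_euler("xyz",o["eef_rot"]).as_matrix();W[:3,3]=o["ee_pos"]
c["camera_from_world"]=np.linalg.inv(W@c["hand_eye"])
f=lambda x,y,z:onz(c,x/1.5,y/1.5,z)
e1,e2=f(326,132,.055),f(436,132,.055);h=(e1+e2)/2;print(h,np.linalg.norm(e1-e2))
e=np.array([np.cos(-.1615),np.sin(-.1615)])
for z in(.05,.055,.06,.065,.07,.075):
    a,b=f(340,228,z),f(420,228,z);m=(a+b)/2
    print(z,m.round(4),"w",np.linalg.norm(a-b).round(4),"L",np.hypot((h-m)[:2]@e,z-.052).round(4),"side",((m-o["ee_pos"])[:2]@np.array([-e[1],e[0]])).round(4))
print("tip ahead:",(h[:2]-o["ee_pos"][:2])@e)
E
```

```text
[ 0.51684876 -0.20194279  0.055     ] 0.0708894909071181
0.05 [ 0.4554 -0.1909  0.05  ] w 0.0555 L 0.0625 side 0.006
0.055 [ 0.456  -0.1911  0.055 ] w 0.0545 L 0.0619 side 0.0059
0.06 [ 0.4566 -0.1913  0.06  ] w 0.0536 L 0.0617 side 0.0058
0.065 [ 0.4571 -0.1915  0.065 ] w 0.0526 L 0.062 side 0.0057
0.07 [ 0.4577 -0.1917  0.07  ] w 0.0516 L 0.0626 side 0.0056
0.075 [ 0.4583 -0.1919  0.075 ] w 0.0506 L 0.0637 side 0.0055
tip ahead: 0.10510724400752954
```

Emit:
{"op": "servo_tool", "data": {"motion": [[1, 0.1, 0.55, -3, 0], [1, 0.1, 0.55, -6, 0], [1, 0.1, 0.55, -9, 0], [1, 0.1, 0.55, -11.5, 0], [1, 1.0, 0.4, -12, 0], [1, 2.0, 0.25, -12, 0], [1, 3.05, 0.05, -12, 0], [1, 3.05, 0.05, -12, 0], [1, 3.05, 0.05, -12, 0]]}}

```text
time_s: 3.02
ee_pos: [0.4429, -0.1889, 0.2349]
eef_rot: [3.142, -0.0, -0.161]
force: [-0.0, -0.2, -0.1]
grip_width: 0.0003
grip_force: 0.0
```

```bash
cat >shot.py <<'E'
from station import ctrl
import cv2,pickle,sys
n=sys.argv[1];o=ctrl.get_obs()
c=ctrl.camera("scene");cv2.imwrite(f"pics/{n}.png",cv2.resize(c["image"][75:225,140:300,::-1],(640,600),interpolation=cv2.INTER_CUBIC))
print(o["time_s"],o["ee_pos"],o["force"])
E
python3 shot.py s1
```

```text
3.025 [ 0.4428943  -0.18891457  0.23489451] [-0.00108844 -0.17110457 -0.06721496]
```

View pics/s1.png

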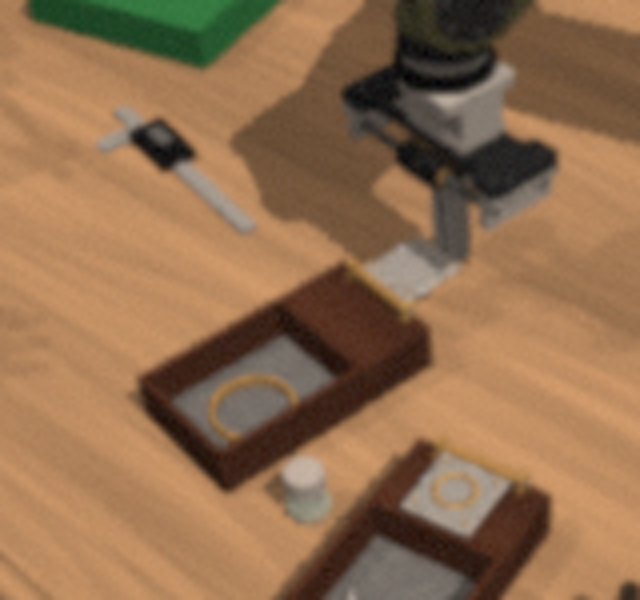

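The closed fingers stand just ahead of the tag's free edge, near (455,262). I'll advance slowly to contact.

Emit:
{"op": "servo_tool", "data": {"motion": [[1, 0.2, -0.03, 0, 0], [1, 0.35, -0.06, 0, 0], [1, 0.45, -0.07, 0, 0], [1, 0.45, -0.07, 0, 0]]}}

```text
time_s: 3.58
ee_pos: [0.4471, -0.1896, 0.2342]
eef_rot: [-3.141, 0.002, -0.161]
force: [-5.7, -0.2, -0.3]
grip_width: 0.0006
grip_force: 2.4
```

Emit:
{"op": "servo_tool", "data": {"motion": [[1, 0, 0, 0.2, 0], [1, 0, 0, 0.5, 0], [1, 0.02, 0, 0.8, 0], [1, 0.02, 0, 0.8, 0]]}}

```text
time_s: 4.08
ee_pos: [0.4476, -0.1897, 0.243]
eef_rot: [3.142, 0.0, -0.161]
force: [-5.6, -0.2, 0.5]
grip_width: 0.0005
grip_force: 2.8
```

```bash
cat >seg.py <<'E'
from station import ctrl
from h import *
c=ctrl.camera("scene")
def seg(im):
    hsv=cv2.cvtColor(im[120:160,225:262].copy(),cv2.COLOR_RGB2HSV)
    m=((hsv[...,1]<70)&(hsv[...,2]>125)).astype(np.uint8)
    n,l,s,ce=cv2.connectedComponentsWithStats(m);return [(x.tolist(),y.round(1).tolist()) for x,y in zip(s[1:],ce[1:]) if x[4]>15]
print(seg(pickle.load(open("scene.pkl","rb"))["image"]));print(seg(c["image"]))
cv2.imwrite("pics/s2.png",cv2.resize(c["image"][105:180,190:270,::-1],(640,600),interpolation=cv2.INTER_CUBIC))
E
python3 seg.py
```

```text
[([7, 15, 22, 15, 195], [17.8, 21.7])]
[([7, 16, 23, 14, 158], [16.4, 22.1])]
```

View pics/s2.png

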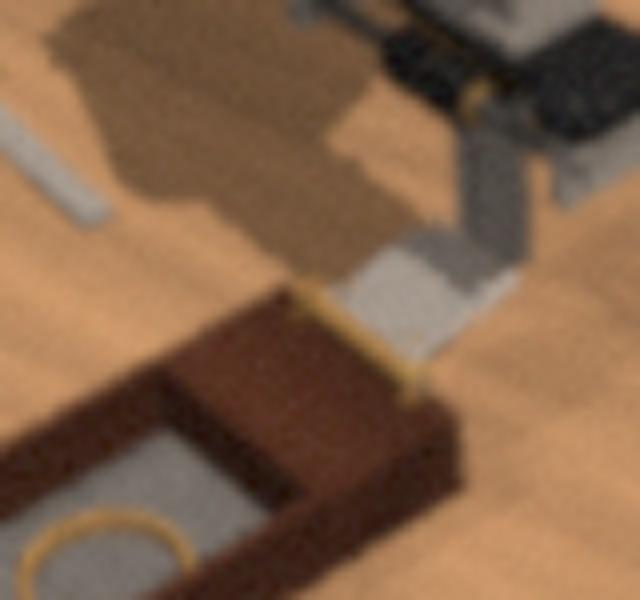

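The near corner of the tag moved up about 3 px, consistent with the edge rising with the finger. I'll continue along the arc.

Emit:
{"op": "servo_tool", "data": {"motion": [[1, 0.04, -0.01, 0.2, 0], [1, 0.09, -0.01, 0.4, 0], [1, 0.16, -0.03, 0.6, 0], [1, 0.26, -0.04, 0.8, 0], [1, 0.36, -0.06, 1.0, 0], [1, 0.36, -0.06, 1.0, 0]]}}

```text
time_s: 4.88
ee_pos: [0.4511, -0.1902, 0.2529]
eef_rot: [-3.141, 0.001, -0.161]
force: [-8.8, 0.6, 2.9]
grip_width: 0.0004
grip_force: 3.9
```

```bash
python3 seg.py; python3 - <<'E'
from h import *
a=cv2.imread("pics/s2.png");print(a.shape)
E
```

```text
[([7, 15, 22, 15, 195], [17.8, 21.7])]
[([6, 15, 23, 15, 166], [16.2, 21.4])]
(600, 640, 3)
```

View pics/s2.png

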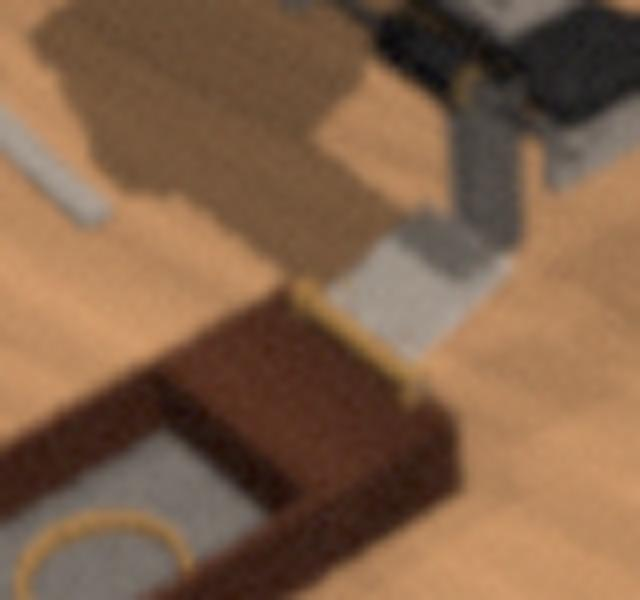

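The free edge is rising, with its corner now at (513,255), and the tray has not visibly moved. I'll estimate the angle by projecting the tag corner.

```bash
python3 - <<'E'
from h import *
s=pickle.load(open("scene.pkl","rb"));T=s["camera_from_world"]
K=np.array([[s["fx"],0,s["cx"]],[0,s["fy"],s["cy"]],[0,0,1]])
y=-.16;e=np.array([np.cos(y),np.sin(y),0]);n=np.array([-e[1],e[0],0]);h=np.array([.5170,-.2022,.052])
for th in(0,.1,.2,.3,.4,.5,.6):
    p=h+.027*n+.062*(-np.cos(th)*e+np.array([0,0,np.sin(th)]))
    q=(T@np.r_[p,1])[:3];q=cv2.projectPoints((q*[1,-1,-1])[None],np.zeros(3),np.zeros(3),K,s["dist"])[0].ravel()
    print(th,p.round(3),q.round(1),"s2px",((q-[190,105])*8).round())
E
```

```text
0 [ 0.46  -0.166  0.052] [255.  141.6] s2px [520. 293.]
0.1 [ 0.46  -0.166  0.058] [254.9 140.1] s2px [519. 281.]
0.2 [ 0.461 -0.166  0.064] [254.6 138.8] s2px [517. 270.]
0.3 [ 0.463 -0.166  0.07 ] [254.2 137.6] s2px [513. 260.]
0.4 [ 0.465 -0.166  0.076] [253.6 136.4] s2px [509. 251.]
0.5 [ 0.468 -0.167  0.082] [252.9 135.4] s2px [503. 244.]
0.6 [ 0.471 -0.167  0.087] [252.1 134.6] s2px [497. 237.]
```

The angle is about 0.35 rad. I'll continue along the arc with more rise than advance.

Emit:
{"op": "servo_tool", "data": {"motion": [[1, 0, 0, 0.4, 0], [1, 0.15, -0.02, 0.8, 0], [1, 0.35, -0.06, 1.2, 0], [1, 0.6, -0.1, 1.6, 0], [1, 0.95, -0.15, 2.1, 0], [1, 1.35, -0.22, 2.5, 0], [1, 1.8, -0.3, 3.0, 0], [1, 1.85, -0.3, 3.0, 0]]}}

```text
time_s: 5.92
ee_pos: [0.4701, -0.1933, 0.283]
eef_rot: [3.141, -0.001, -0.161]
force: [-0.7, -0.7, -0.2]
grip_width: 0.0006
grip_force: 0.0
```

```bash
python3 seg.py
```

```text
[([7, 15, 22, 15, 195], [17.8, 21.7])]
[([7, 13, 16, 16, 121], [14.4, 20.6])]
```

View pics/s2.png

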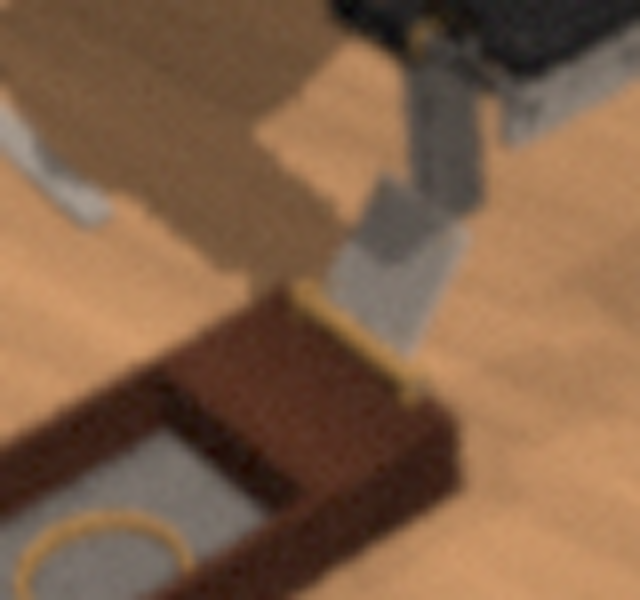

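The tag stands at about 0.88 rad, its near corner at (467,232). The finger is still on its edge with almost no force. I'll push it past upright.

Emit:
{"op": "servo_tool", "data": {"motion": [[1, 0.49, -0.08, 0.3, 0], [1, 0.99, -0.16, 0.6, 0], [1, 1.48, -0.24, 0.85, 0], [1, 1.97, -0.32, 1.05, 0], [1, 2.47, -0.4, 1.2, 0], [1, 2.96, -0.48, 1.3, 0], [1, 3.45, -0.56, 1.3, 0], [1, 3.95, -0.64, 1.3, 0], [1, 4.44, -0.72, 1.25, 0], [1, 4.93, -0.8, 1.2, 0], [1, 4.93, -0.8, 1.2, 0]]}}

```text
time_s: 7.35
ee_pos: [0.5193, -0.2013, 0.2945]
eef_rot: [-3.142, 0.0, -0.161]
force: [-0.7, -0.4, 0.4]
grip_width: 0.0006
grip_force: 0.0
```

Emit:
{"op": "servo_tool", "data": {"motion": [[1, 0.4, -0.07, -0.12, 0], [1, 0.82, -0.13, -0.27, 0], [1, 1.23, -0.2, -0.5, 0], [1, 1.6, -0.26, -0.75, 0], [1, 1.95, -0.31, -1.05, 0], [1, 2.27, -0.37, -1.35, 0], [1, 2.55, -0.41, -1.7, 0], [1, 2.8, -0.45, -2.1, 0], [1, 3.0, -0.49, -2.45, 0], [1, 3.2, -0.52, -2.85, 0], [1, 3.3, -0.54, -3.2, 0], [1, 3.35, -0.55, -3.4, 0], [1, 3.35, -0.55, -3.4, 0]]}}

```text
time_s: 8.98
ee_pos: [0.5525, -0.2068, 0.2605]
eef_rot: [-3.142, 0.0, -0.161]
force: [0.1, -1.1, 0.7]
grip_width: 0.0004
grip_force: 0.0
```

Tip at 61.5 mm height; I'll press down gently to the stop in small steps.

Emit:
{"op": "servo_tool", "data": {"motion": [[1, 0.05, 0, -0.15, 0], [1, 0.05, 0, -0.3, 0], [1, 0.05, 0, -0.4, 0], [1, 0.05, 0, -0.4, 0]]}}

```text
time_s: 9.48
ee_pos: [0.553, -0.2067, 0.2566]
eef_rot: [-3.142, 0.0, -0.161]
force: [0.5, -0.4, 0.6]
grip_width: 0.0007
grip_force: 0.0
```

Emit:
{"op": "servo_tool", "data": {"motion": [[1, 0, 0, -0.1, 0], [1, 0, 0, -0.2, 0], [1, 0, 0, -0.2, 0]]}}

```text
time_s: 9.85
ee_pos: [0.5531, -0.2068, 0.2549]
eef_rot: [3.142, -0.0, -0.161]
force: [-1.1, 1.7, 5.0]
grip_width: 0.0004
grip_force: 2.0
```

Emit:
{"op": "servo_tool", "data": {"motion": [[1, 0, 0, -0.08, 0], [1, 0, 0, -0.08, 0], [1, 0, 0, 1, 0], [1, 0, 0, 4, 0], [1, -2, 0.3, 9, 0], [1, -8, 1.3, 10, 0], [1, -14, 2.3, 10, 0], [1, -18, 2.9, 10, 0], [1, -18, 2.9, 10, 0]]}}

```text
time_s: 10.98
ee_pos: [0.3715, -0.1775, 0.3554]
eef_rot: [3.141, -0.001, -0.162]
force: [-0.5, -0.6, 0.1]
grip_width: 0.0005
grip_force: 0.0
```

```bash
python3 - <<'E'
from station import ctrl
import cv2,numpy as np
a=ctrl.camera("scene")["image"][110:230,165:325,::-1];b=ctrl.camera("top")["image"][120:260,130:390,::-1]
A=cv2.resize(a,(400,300),interpolation=cv2.INTER_CUBIC);B=cv2.resize(b,(400,215),interpolation=cv2.INTER_CUBIC)
o=np.zeros((300,800,3),np.uint8);o[:,:400]=A;o[:215,400:]=B;cv2.imwrite("pics/end.png",o)
s=ctrl.get_obs();print(s["time_s"],s["ee_pos"],s["force"])
E
```

```text
11.075 [ 0.37334149 -0.17792009  0.35530455] [-0.5289487  -0.38351712  0.27091157]
```

View pics/end.png

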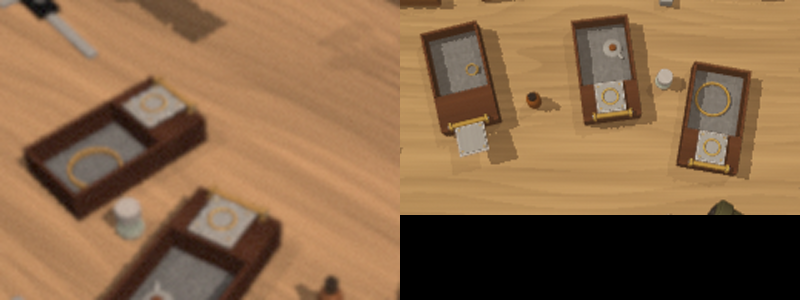

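The bangle tag lies folded, ring face up, at about (712,148) in the combined picture, and the other trays and tags are unchanged. The final press reached the stop: the tip was at 56 mm, level with the plate's height when folded.

```bash
python3 -c "
from station import ctrl
print(ctrl.hand_in())"
```

```text
the job is handed in; nothing more can be done
None
```

The bangle tray's tag is pushed over and lies flat on the ledge, ring face up; the last picture shows no visible change to the other trays, tags, jewellery, polish or vial (bench block and caliper not fully in view), and the job is handed in, though no verdict came back.

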